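Close the curing box and wind its timer

ROBOT

A 6-joint arm with a two-finger parallel gripper is mounted at the origin on a cart in front of the work surface, level with it; the furniture and walls round the work are solid. World frame = base frame: x ahead of the robot, y to its left, z up, the work surface at z = 0. Lengths are in m, angles in rad, forces in N, time in s.
With the tool pointing down it reaches from about 0.325 to 0.9 m from the base axis. Payload 6.1 kg.
Tool frame: the origin (TCP) lies midway between the tips of the shut fingers; the grasp point (between the pads) lies 19 mm behind it (robot.pinch_z is the distance from the TCP to the grasp point, in m); z points along the fingers, y is the direction in which the jaws open and shut (so a half turn about z gives the same grasp; the last joint's range is limited). The gripper opens to 85 mm and grips with 20 to 120 N. Pads are 22 mm wide; open, the fingers measure 114 mm over their backs; the gripper's body (76 mm by 85 mm) begins 54 mm behind the grasp point. The pads swing forward as they close: fully open they stand 13 mm farther back than shut.
Start: joints at [-1.237, 0.22, 1.526, -0, 1.395, -0.126], TCP at [0.277, -0.56, 0.192] pointing down, gripper open.
Joint ranges: [-2.98, 2.98], [-0.91, 2.08], [0.09, 2.57], [-1.24, 4.39], [0.2, 2.65], [-2.68, 2.68]. Speed limits (rad/s): [2.57, 2.57, 3.01, 3.14, 3.14, 3.14].

INTERFACE

Orientations are given as [roll, pitch, yaw] about the fixed x, y, z axes, in that order (R = Rz(yaw) Ry(pitch) Rx(roll)).
In Python, from bench import robot gives the robot as it stands. The module is installed in compiled form; this text tells all that it offers.
- The arm moves only by the tool step_arm, never from a script. Its arguments are lists of equal length, an entry for each row: "travel": the shift along the tool's x, y, z in units of 30 mm (1.0 is 30 mm), a list of three; "rot": the turn, a rotation vector about the tool's x, y, z in units of 8 degrees (1.0 is 8 degrees), a list of three; "fingers": the closure in counts, from 0 (fully open) to 255 (shut). A call has exactly 10 rows; each row shifts and turns the commanded pose from where the row before left it, along the tool's axes as they then stand; what a row does not reach is not made up. A row lasts 1/8 s, in which the tool goes at most 62.5 mm and 10.7 degrees, less where a joint would pass 70% of its speed; a pose out of reach is approached as far as the arm can. A call is refused whole if a number of a shift passes 1 or a number of a turn 1, either way. A call with a gripper value outside its range is refused whole. The fingers move at their own pace and stop on an object; "newtons" is the grip in N (left out, the last holds). Time passes only in rows, so rows that do not move let the fingers close, or fill a call up. It gives the time, the measured TCP pose, the force and the opening at its end, in the units of the state.
- robot.observe(): the state, without advancing time (a new reading comes with each control period).
- robot.capture(name): name is "scene" or "top"; returns a dict with "frame" (384x512x3 uint8, red, green, blue), "fx", "fy", "cx", "cy" (pixels), "extrinsics" (4x4, takes a point from camera to world coordinates). Camera axes: x right, y down, z forward; pixel columns grow to the right and rows downward; lengths in m; the calibration is good to about 2 mm. A picture is of the moment at which its call begins. There is no depth.
- robot.finish_job(): hands the job in, once; it reports no verdict.
The state is a dict: "clock": time; "joint_positions": joint angles; "qvel": joint speeds; "joint_torque": joint torques, N m; "ee_pos": TCP position; "eef_rot": TCP orientation; "contact_force": force on the tool from outside, world axes, zero at the start; "ft_torque": the same for the moment, N m; "gripper_width": finger opening in m.
Only numpy, scipy, OpenCV 4.12 (cv2) and the standard library are available. Lean on these libraries where they do the work, as an engineer would, in place of code of your own. Each camera call takes 0.05 s, during which the arm holds its last target. There are 200 camera calls.

TASK

Get the glued board in the small curing box ready to cure: slide the box's flat cover along under the bridge until the compartment is fully shut and the cover is home against its stop. Then wind the spring timer at the end of the box by its key, clockwise seen from above, until it is fully wound against its stop, and let go. Leave the other things on the bench where they are.

Things in the scene. Friction and masses are not known exactly. Their poses are not given: they have to be found in the camera images.
- cure_box: grey metal curing box fixed to the bench, 112 mm (its x) by 312 (its y), z up, deck 45 high. Origin on the bench. Along its y: base -122 to +190, plain deck (open cover) -120 to +11, steel bridge over the cover at 0, open compartment +11 to +106 (30 deep, a circuit board in it), timer block +106 to +189, key axis at x 0, y +152. Guide rails 53.5 high at x +/-42 to +/-49.
- bridge_mid (a point): middle of the top of the steel bridge, at x 0, y 0, z 80 mm of the box. The bar covers y -8 to +8 and x +/-58 mm, underside 68 mm above the bench: the cover and its ribs pass beneath (4 mm spare), fingers do not, so push the cover by the rear rib first, then, from beyond the bridge, by the front rib.
- cover (a joint): travel of the flat aluminium cover along the box's +y, m: about 0 open, 0.115 home against its stop with the compartment shut. The cover is 82 x 104 x 4 mm, its upper face 50 mm above the bench; it stays where it is left (about 3 N of drag). At joint 0 its centre is at y -60 of the box.
- rear_rib (a point): middle of the top of the rear finger rib on the cover (at y -95 mm of the box when the joint is 0). Each rib is 50 mm long along the box's x, 10 mm thick along y and 14 mm tall (its top 64 mm above the bench), with the cover's face around it.
- front_rib (a point): middle of the top of the front finger rib, a twin of the rear one and 70 mm further along the box's +y (y -25 mm when the joint is 0, +90 mm when shut).
- key (a joint): angle of the winding key, rad: 0 run down, grows as it is wound clockwise seen from above, hard stop at 3.2. At 0 its wing lies along the box's x with the small steel pointer toward the box's -x. It turns with about 0.1 N m and stays where it is let go.
- key_top (a point): middle of the top of the key on its axis, 81 mm above the bench. The upright black wing is 38 mm long, 9 mm thick and 20 mm tall (61 to 81 mm above the bench), over a dial plate of 52 mm diameter, face 50 mm above the bench. Grip the wing across its thickness. The point turns with the key: x lies along the wing, pointer end at -x.
- brush: a black flat brush, 170 x 22 x 10 mm, loose bystander; origin at the centre of its underside
- cutters: side cutters with handles, 112 x 59 x 11 mm, loose bystander; origin at the centre of its underside
- meter: a small black inline meter, 57 x 21 x 11 mm, loose bystander; origin at the centre of its underside
- chip_box: a small flat box with dark top, 60 x 44 x 12 mm, loose bystander; origin at the centre of its underside
- syringe: a capped syringe lying flat, 142 x 30 x 17 mm, loose bystander; origin at the centre of its underside

How it is judged:
On the way, in this order (a step that is already met when the one before it is completed fails the run):
1. the cover is fully home over the compartment, the timer not yet wound (value of joint cover above 0.111 m), for 0.2 s.
2. the timer is fully wound (value of joint key above 2.95 rad), for 0.2 s.
At the end, for the whole second after the job is handed in: The cover is within 4 mm of its stop, the key within 0.25 rad of its stop, both at rest (value of joint cover above 0.111 m and value of joint key above 2.95 rad and velocity of joint key below 0.05 rad/s and velocity of joint cover below 0.01 m/s); the robot touches nothing.
It fails at once if a bystander is moved more than 30 mm (distance of any of brush, cutters, meter, chip_box, syringe from where it was at the start of the episode above 0.03 m).
It also fails if it takes over 72 s, if anything falls off the work surface, if the arm or the gripper's body presses on something with over 40 N, if the wrist force passes 120 N, or if a joint passes its speed limit or range.

## Working session

There is one attempt and no reset: what is moved stays moved. The work goes in short steps, Python scripts to look and compute and a tool call to move; the robot and the scene stay as the last step left them, time stands still between calls to the robot, and variables do not carry over. Pictures are saved under pics/ and viewed, about 8 in all and at most 12, crops included, and the job is handed in when it is done.

Besides the shell and the picture viewer there is one more tool, called after "Request:" by a JSON object that holds its "method" and its "body", one argument or row to a line. step_arm: Moves the arm, as the interface text tells. Its arguments: {"type":"object","properties":{"travel":{"type":"array"},"rot":{"type":"array"},"fingers":{"type":"array"},"newtons":{"type":"number"}},"required":["travel","rot","fingers"]}

```bash
mkdir -p pics; python3 - <<'E'
from bench import robot
import cv2,pickle
for n in("scene","top"):
    c=robot.capture(n); pickle.dump(c,open(n+".pkl","wb"))
    cv2.imwrite(f"pics/{n}0.png",c["frame"][:,:,::-1])
    print(n,c["fx"],c["fy"],c["cx"],c["cy"],c["extrinsics"].round(4).tolist())
print(robot.observe())
E
```

```text
scene 401.5570677752445 401.5570677752445 251.32400325822363 191.69634052517537 [[-0.805, -0.2481, 0.5389, 0.0392], [-0.5933, 0.3327, -0.733, 0.7568], [0.0025, -0.9098, -0.415, 0.4841], [0.0, 0.0, 0.0, 1.0]]
top 399.0531856708733 399.0531856708733 250.6594897738389 190.6617829072555 [[0.0238, -0.983, 0.1821, 0.364], [-0.9992, -0.0174, 0.0363, 0.0353], [-0.0325, -0.1828, -0.9826, 1.0714], [0.0, 0.0, 0.0, 1.0]]
{'clock': 0.1, 'joint_positions': array([-1.23710637e+00,  2.21148226e-01,  1.52753847e+00, -1.06595447e-05,
        1.39472906e+00, -1.26082551e-01]), 'qvel': array([ 0.00017152, -0.00059209, -0.0024024 ,  0.00054721,  0.00017739,
       -0.00145382]), 'joint_torque': array([ 4.56331900e-04, -4.98244429e+01, -3.90545976e+01, -2.80133354e-04,
        5.69937067e-03, -3.32738944e-05]), 'ee_pos': array([ 0.27713023, -0.55948086,  0.19118602]), 'eef_rot': array([-3.13978271e+00, -2.18843776e-04,  4.59774187e-01]), 'contact_force': array([ 0.34815479,  0.49416052, -0.02546062]), 'ft_torque': array([ 0.02917617,  0.00299397, -0.01418364]), 'gripper_width': 0.08527120343729493}
```

View pics/top0.png

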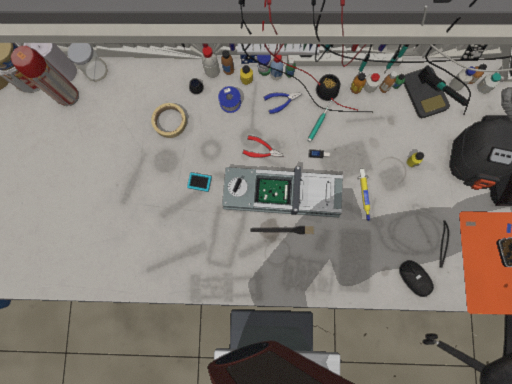

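View pics/scene0.png

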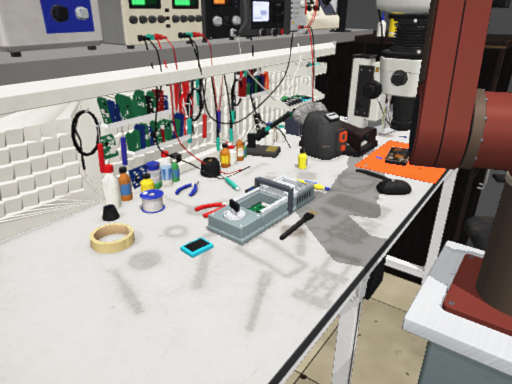

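The top view shows the box at about columns 222–343, rows 167–215. The timer is at the left (world +y), the bridge near column 297, and the cover to its right. I'll zoom in for corners.

```bash
python3 - <<'E'
import cv2,pickle
c=pickle.load(open("top.pkl","rb"))["frame"][:,:,::-1]
cv2.imwrite("pics/top0z.png",cv2.resize(c[155:240,215:375],None,fx=5,fy=5,interpolation=cv2.INTER_CUBIC))
E
```

```text
(no output)
```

View pics/top0z.png

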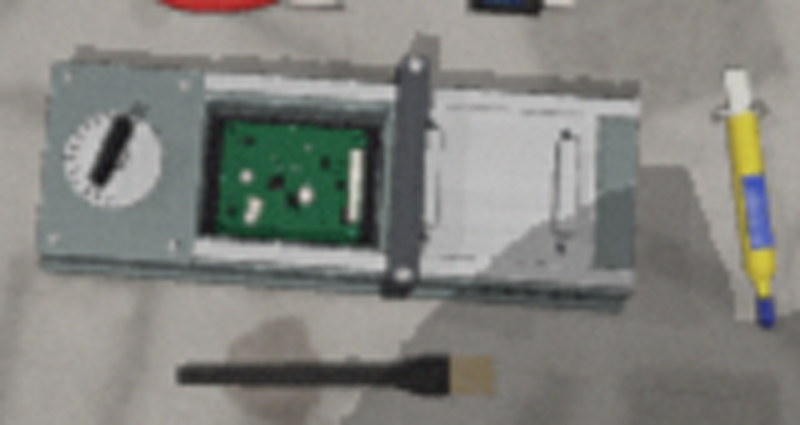

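```bash
cat > h.py <<'E'
import numpy as np,pickle
def proj(c,P):
    E=c["extrinsics"];q=(np.atleast_2d(P)-E[:3,3])@E[:3,:3]
    return np.c_[c["fx"]*q[:,0]/q[:,2]+c["cx"],c["fy"]*q[:,1]/q[:,2]+c["cy"]]
def ray(c,uv,z):
    E=c["extrinsics"];d=E[:3,:3]@[(uv[0]-c["cx"])/c["fx"],(uv[1]-c["cy"])/c["fy"],1]
    return E[:3,3]+d*(z-E[2,3])/d[2]
def box(p,B):
    x,y,t=p;B=np.atleast_2d(B);s,k=np.sin(t),np.cos(t)
    return np.c_[x+k*B[:,0]-s*B[:,1],y+s*B[:,0]+k*B[:,1],B[:,2]]
E
python3 - <<'E'
from h import *
from scipy.optimize import least_squares
import cv2
c=pickle.load(open("top.pkl","rb"))
z=np.array([(112,160),(53,62),(40,257),(410,168),(632,292)])
uv=(z+.5)/5-.5+[215,155]
B=np.array([(0,.152,.05),(.056,.19,.047),(-.056,.19,.047),(0,0,.08),(-.056,-.122,.045)])
r=least_squares(lambda p:(proj(c,box(p,B))-uv).ravel(),[.37,0,0])
print(r.x,r.fun.reshape(-1,2).round(2)); p=r.x; np.save("p.npy",p)
def loc(u,v,h):
    w=ray(c,(np.array([u,v])+.5)/5-.5+[215,155],h)[:2]-p[:2];s,k=np.sin(p[2]),np.cos(p[2])
    return [k*w[0]+s*w[1],-s*w[0]+k*w[1]]
print("rear rib",loc(567,190,.064),"frontrib",loc(432,180,.064),"wing",loc(97,183,.081),loc(125,118,.081), "coverrear",loc(597,190,.05))
# scene overlay and crop
s=pickle.load(open("scene.pkl","rb"));im=s["frame"][:,:,::-1].copy()
im=im[165:250,180:340];im=cv2.resize(im,None,fx=5,fy=5,interpolation=cv2.INTER_CUBIC)
for b in [(0,.152,.081),(.056,.19,.045),(-.056,.19,.045),(.058,0,.08),(-.058,0,.08),(-.056,-.122,.045),(0,-.095,.064),(0,.152,.05),(-.056,.19,0)]:
    u=(proj(s,box(p,b))[0]-[180,165]+.5)*5-.5
    cv2.circle(im,tuple(int(a) for a in u),3,(0,0,255),-1)
cv2.imwrite("pics/s0z.png",im)
E
```

```text
[ 0.55812255 -0.04390265 -0.03299564] [[ 0.37  0.11]
 [-0.72 -1.49]
 [-1.08  1.34]
 [ 0.04 -0.8 ]
 [ 1.35  0.71]]
rear rib [np.float64(-0.006300604420732004), np.float64(-0.08128673086055314)] frontrib [np.float64(-0.00459233800416092), np.float64(-0.012586243418455148)] wing [np.float64(-0.01793206354975624), np.float64(0.15739037617646745)] [np.float64(0.01634069855898302), np.float64(0.145305254073583)] coverrear [np.float64(-0.002871632184803951), np.float64(-0.09882456517962906)]
```

View pics/s0z.png

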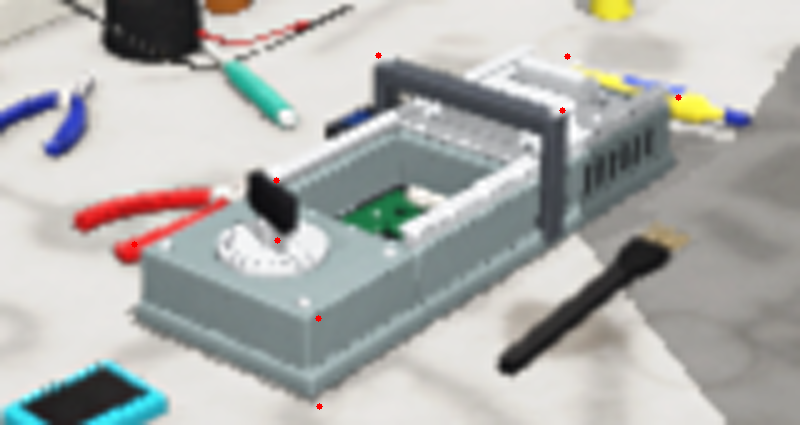

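The scene view shows the overlay about 1–2 px off. The box has a base flange and a narrower deck, so my corner assumption was wrong. I'll refit with both views.

```bash
python3 - <<'E'
from h import *
from scipy.optimize import least_squares
c=pickle.load(open("top.pkl","rb"));s=pickle.load(open("scene.pkl","rb"))
zt=np.array([(112,160),(410,168),(110,151)]);ut=(zt+.5)/5-.5+[215,155]
Bt=np.array([(0,.152,.05),(0,0,.08),(0,.152,.081)])
zs=np.array([(273,247),(313,395),(135,315),(272,184),(672,165),(378,66),(550,118)]);us=(zs+.5)/5-.5+[180,165]
Bs=np.array([(0,.152,.05),(-.056,.19,0),(.056,.19,0),(0,.152,.081),(-.056,-.122,0),(.058,.008,.08),(-.058,.008,.08)])
f1=lambda p:(proj(c,box(p,Bt))-ut).ravel(); f2=lambda p:(proj(s,box(p,Bs))-us).ravel()
for f in (f1,f2,lambda p:np.r_[f1(p),f2(p)]):
    r=least_squares(f,[.55,-.04,-.03],loss="soft_l1");print(r.x.round(4),r.fun.reshape(-1,2).round(1).tolist())
p=r.x;np.save("p.npy",p)
def loc(u,v,h):
    w=ray(c,(np.array([u,v])+.5)/5-.5+[215,155],h)[:2]-p[:2];q,k=np.sin(p[2]),np.cos(p[2])
    return np.round([k*w[0]+q*w[1],-q*w[0]+k*w[1]],4)
print("rear rib",loc(567,190,.064),"front",loc(432,180,.064),"wing",loc(97,183,.081),loc(125,118,.081))
for n,b in dict(rear=(0,-.095,.064),key=(0,.152,.081),bridge=(0,0,.08)).items(): print(n,box(p,b).round(4))
E
```

```text
[ 0.5561 -0.0436 -0.0435] [[0.3, 0.3], [-0.1, -0.0], [-0.1, -0.3]]
[ 0.5593 -0.0452 -0.0493] [[0.1, -1.9], [-0.1, 1.6], [0.1, 1.7], [0.1, -1.2], [0.4, 1.4], [-1.5, -1.6], [0.4, -0.7]]
[ 0.5572 -0.0431 -0.0473] [[0.1, -0.4], [-0.3, -0.4], [-0.3, -0.9], [0.3, -1.3], [0.2, 2.3], [0.2, 2.4], [0.3, -0.7], [0.7, 1.8], [-1.4, -1.1], [0.7, -0.2]]
rear rib [-0.0042 -0.0821] front [-0.0035 -0.0134] wing [-0.0192  0.1564] [0.0152 0.1448]
rear [[ 0.5527 -0.138   0.064 ]]
key [[0.5644 0.1087 0.081 ]]
bridge [[ 0.5572 -0.0431  0.08  ]]
```

Request:
{"method": "step_arm", "body": {
  "travel": [
    [0,0,0],
    [0,0,0],
    [0,0,0],
    [0,0,0],
    [0,0,0],
    [0,0,0],
    [0,0,0],
    [0,0,0],
    [0,0,0],
    [0,0,0]
  ],
  "rot": [
    [0,0,-0.955],
    [0,0,-0.955],
    [0,0,-0.955],
    [0,0,-0.955],
    [0,0,-0.955],
    [0,0,-0.955],
    [0,0,-0.955],
    [0,0,-0.955],
    [0,0,0],
    [0,0,0]
  ],
  "fingers": [255,255,255,255,255,255,255,255,255,255],
  "newtons": 30
}}

```text
clock: 1.35
ee_pos: [0.2773, -0.5599, 0.1919]
eef_rot: [-3.141, -0.001, 1.524]
contact_force: [-0.6, 0.4, 0.5]
gripper_width: 0.0003
```

```bash
cat > go.py <<'E'
import sys
from h import *
from bench import robot
from scipy.spatial.transform import Rotation as R
# go.py bx by z [world yaw]: remaining tool-frame shift (units) to box point
p=np.load("p.npy"); o=robot.observe(); Rm=R.from_euler("xyz",o["eef_rot"]).as_matrix()
if len(sys.argv)>3:
    b=[float(a) for a in sys.argv[1:4]]; w=box(p,b)[0]; d=w-o["ee_pos"]
    print("target",w.round(4),"units",(Rm.T@d/.03).round(2))
w=o["ee_pos"][:2]-p[:2];q,k=np.sin(p[2]),np.cos(p[2])
print("boxpos",np.round([k*w[0]+q*w[1],-q*w[0]+k*w[1],o["ee_pos"][2]],4),"rpy",o["eef_rot"].round(3),"F",o["contact_force"].round(1),"T",o["ft_torque"].round(2),"j",o["joint_positions"].round(2),"w",round(o["gripper_width"],4),"t",round(o["clock"],2))
E
python3 - <<'E'
import numpy as np; np.save("p.npy",[.5570,-.0433,-.0455])
E
python3 go.py 0 -.112 .12
```

```text
target [ 0.5519 -0.1552  0.12  ] units [13.9   8.51  2.4 ]
boxpos [-0.2559 -0.5288  0.1919] rpy [-3.141e+00 -1.000e-03  1.524e+00] F [-0.6  0.4  0.5] T [0.03 0.02 0.01] j [-1.24  0.22  1.53 -0.    1.39 -1.19] w 0.0003 t 1.35
```

Request:
{"method": "step_arm", "body": {
  "travel": [
    [0.95,0.58,0],
    [0.95,0.58,0],
    [0.95,0.58,0],
    [0.95,0.58,0],
    [0.95,0.58,0],
    [0.95,0.58,0],
    [0.95,0.58,0],
    [0.95,0.58,0],
    [0.95,0.58,0],
    [0.95,0.58,0]
  ],
  "rot": [
    [0,0,0],
    [0,0,0],
    [0,0,0],
    [0,0,0],
    [0,0,0],
    [0,0,0],
    [0,0,0],
    [0,0,0],
    [0,0,0],
    [0,0,0]
  ],
  "fingers": [255,255,255,255,255,255,255,255,255,255]
}}

```text
clock: 2.6
ee_pos: [0.4643, -0.2821, 0.1922]
eef_rot: [3.141, 0.0, 1.524]
contact_force: [0.8, -0.8, 0.9]
gripper_width: -0.0001
```

Request:
{"method": "step_arm", "body": {
  "travel": [
    [0.88,0.54,0],
    [0.88,0.54,0],
    [0.88,0.54,0.4],
    [0.88,0.54,0.5],
    [0.88,0.54,0.5],
    [0,0,0.5],
    [0,0,0.5],
    [0,0,0],
    [0,0,0],
    [0,0,0]
  ],
  "rot": [
    [0,0,0],
    [0,0,0],
    [0,0,0],
    [0,0,0],
    [0,0,0],
    [0,0,0],
    [0,0,0],
    [0,0,0],
    [0,0,0],
    [0,0,0]
  ],
  "fingers": [255,255,255,255,255,255,255,255,255,255]
}}

```text
clock: 3.85
ee_pos: [0.5509, -0.1555, 0.1211]
eef_rot: [3.14, 0.001, 1.526]
contact_force: [1.3, -0.1, -0.2]
gripper_width: -0.0003
```

```bash
python3 go.py 0 -.112 .054; python3 - <<'E'
from bench import robot
import cv2
a=robot.capture("top")["frame"][155:240,215:375,::-1]
b=robot.capture("scene")["frame"][125:245,200:360,::-1]
z=lambda i:cv2.resize(i,None,fx=4,fy=4,interpolation=cv2.INTER_CUBIC)[:300]
import numpy as np
cv2.imwrite("pics/a1.png",np.vstack([z(a),z(b)]))
E
```

```text
target [ 0.5519 -0.1552  0.054 ] units [0.01 0.03 2.24]
boxpos [-0.001  -0.1124  0.1211] rpy [3.140e+00 1.000e-03 1.526e+00] F [ 1.3 -0.1 -0.2] T [-0.03  0.02  0.01] j [-0.41  0.16  1.74 -0.    1.25 -0.37] w -0.0003 t 3.85
```

View pics/a1.png

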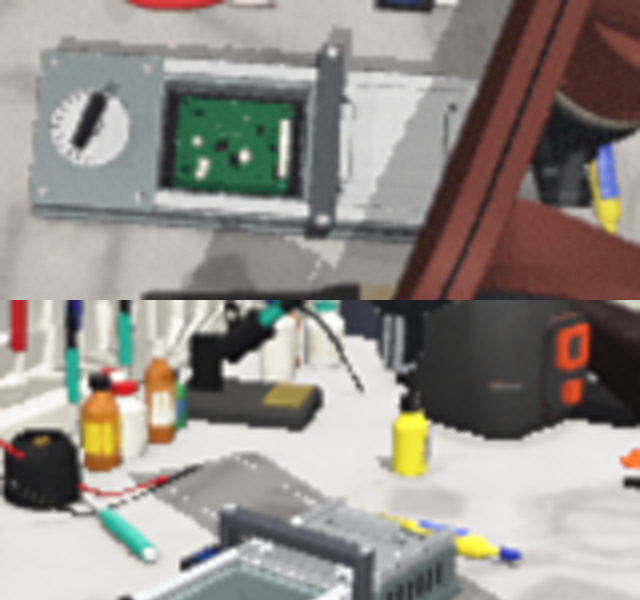

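```bash
python3 - <<'E'
from h import *
import cv2
from bench import robot
c=robot.capture("top");s=robot.capture("scene")
o=robot.observe();P=o["ee_pos"]
for n,k in(("top",c),("scene",s)): print(n,proj(k,[P,P+[0,0,.1],P+[0,0,.2]]).round(1).tolist(), np.abs(k["extrinsics"]-pickle.load(open(n+".pkl","rb"))["extrinsics"]).max())
print("top px 360,197 at z .12/.2",ray(c,(360,197),.12),ray(c,(360,197),.2))
cv2.imwrite("pics/a2.png",np.vstack([c["frame"],s["frame"]])[:,:,::-1][::1][:, :][0:768:1] if 0 else cv2.resize(np.hstack([c["frame"],s["frame"]])[:,:,::-1],(800,300),interpolation=cv2.INTER_AREA))
E
```

```text
top [[344.3, 188.0], [353.4, 179.2], [364.9, 168.2]] 0.0
scene [[298.4, 155.2], [300.3, 119.0], [302.4, 80.0]] 0.0
top px 360,197 at z .12/.2 [ 0.52949254 -0.19216843  0.12      ] [ 0.51557772 -0.17304339  0.2       ]
```

View pics/a2.png

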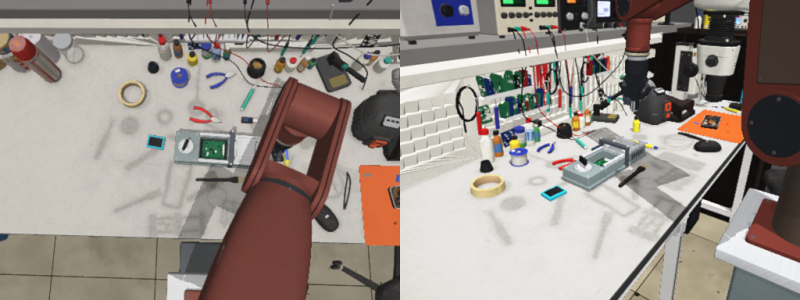

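The gripper is visible in the scene view at about px (297,150), over the box's far end, as the projection predicts. Next I descend and push.

Request:
{"method": "step_arm", "body": {
  "travel": [
    [0,0.03,0.5],
    [0,0,0.5],
    [0,0,0.5],
    [0,0,0.4],
    [0,0,0.3],
    [0,0,0],
    [0,0,0],
    [0,0,0],
    [0.2,0,0],
    [0,0,0]
  ],
  "rot": [
    [0,0,0],
    [0,0,0],
    [0,0,0],
    [0,0,0],
    [0,0,0],
    [0,0,0],
    [0,0,0],
    [0,0,0],
    [0,0,0],
    [0,0,0]
  ],
  "fingers": [255,255,255,255,255,255,255,255,255,255]
}}

```text
clock: 5.3
ee_pos: [0.5518, -0.1483, 0.0544]
eef_rot: [3.141, -0.0, 1.527]
contact_force: [-0.5, 0.7, -0.2]
gripper_width: -0.0002
```

```bash
python3 go.py 0 -.028 .054
```

```text
target [ 0.5557 -0.0713  0.054 ] units [2.57 0.02 0.01]
boxpos [-0.0004 -0.1052  0.0544] rpy [ 3.141 -0.     1.527] F [-0.5  0.7 -0.2] T [-0.02  0.04  0.01] j [-0.4   0.23  1.79  0.    1.12 -0.36] w -0.0002 t 5.3
```

Request:
{"method": "step_arm", "body": {
  "travel": [
    [0.25,0,0],
    [0.25,0,0],
    [0.25,0,0],
    [0.25,0,0],
    [0.25,0,0],
    [0.25,0,0],
    [0.25,0,0],
    [0.25,0,0],
    [0.25,0,0],
    [0.25,0,0]
  ],
  "rot": [
    [0,0,0],
    [0,0,0],
    [0,0,0],
    [0,0,0],
    [0,0,0],
    [0,0,0],
    [0,0,0],
    [0,0,0],
    [0,0,0],
    [0,0,0]
  ],
  "fingers": [255,255,255,255,255,255,255,255,255,255]
}}

```text
clock: 6.55
ee_pos: [0.5551, -0.0734, 0.0542]
eef_rot: [3.142, 0.0, 1.527]
contact_force: [-0.4, 0.3, -0.4]
gripper_width: 0.0003
```

Request:
{"method": "step_arm", "body": {
  "travel": [
    [0,0,0],
    [-0.3,0,0],
    [0,0,-0.7],
    [0,0,-0.8],
    [0,0,-0.8],
    [0,0,0],
    [0,0,0],
    [0,0,0],
    [0,0,0],
    [0,0,0]
  ],
  "rot": [
    [0,0,0],
    [0,0,0],
    [0,0,0],
    [0,0,0],
    [0,0,0],
    [0,0,0],
    [0,0,0],
    [0,0,0],
    [0,0,0],
    [0,0,0]
  ],
  "fingers": [255,255,255,255,255,255,255,255,255,255]
}}

```text
clock: 7.8
ee_pos: [0.5543, -0.0828, 0.1226]
eef_rot: [-3.141, -0.0, 1.527]
contact_force: [0.3, 0.0, -0.4]
gripper_width: 0.0002
```

```bash
python3 go.py 0 .030 .122;python3 - <<'E'
from bench import robot
import cv2,numpy as np
a=robot.capture("top")["frame"][155:230,215:375,::-1]
b=robot.capture("scene")["frame"][165:240,220:380,::-1]
z=lambda i:cv2.resize(i,None,fx=4,fy=4,interpolation=cv2.INTER_CUBIC)
cv2.imwrite("pics/a3.png",np.vstack([z(a),z(b)]))
E
```

```text
target [ 0.5584 -0.0133  0.122 ] units [2.32 0.03 0.02]
boxpos [-0.0009 -0.0396  0.1226] rpy [-3.141 -0.     1.527] F [ 0.3  0.  -0.4] T [-0.02  0.06 -0.04] j [-0.29  0.13  1.77  0.    1.25 -0.24] w 0.0002 t 7.8
```

View pics/a3.png

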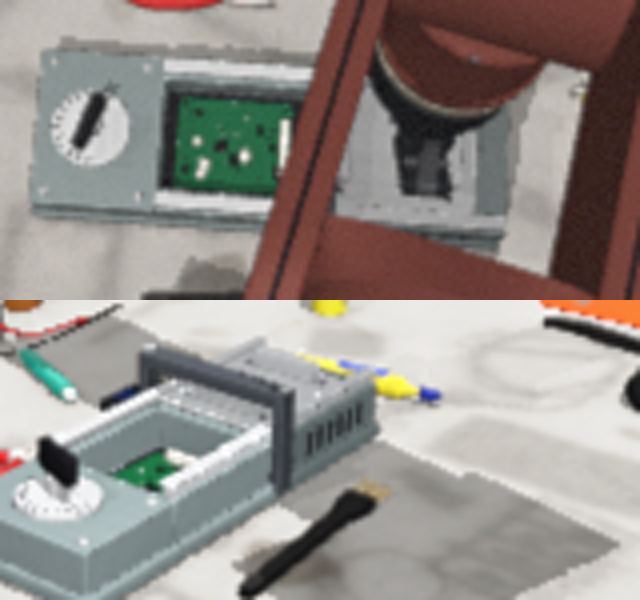

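The cover appears not to have moved: the compartment in the scene crop looks unchanged. I'll check where the fingers really are against the projected TCP.

```bash
python3 - <<'E'
from bench import robot
from h import *
import cv2
c=robot.capture("top");s=robot.capture("scene");P=robot.observe()["ee_pos"];p=np.load("p.npy")
def z(k,u0,v0):
    i=cv2.resize(k["frame"][v0:v0+100,u0:u0+130,::-1],None,fx=6,fy=6,interpolation=cv2.INTER_CUBIC)[:300*2]
    for q,col in((P,(0,0,255)),(P+[0,0,.073],(0,255,255)),(box(p,(0,-.083,.064))[0],(0,255,0)),(box(p,(0,-.013,.064))[0],(255,0,0)),(box(p,(0,0,.08))[0],(255,0,255))):
        u=(proj(k,q)[0]-[u0,v0]+.5)*6-.5; cv2.circle(i,tuple(int(a) for a in u),3,col,-1)
    return i
t=z(c,270,145);q=z(s,240,115)
cv2.imwrite("pics/a4.png",cv2.resize(np.vstack([t,q]),None,fx=.5,fy=.5,interpolation=cv2.INTER_AREA))
print(proj(c,P),proj(s,P))
E
```

```text
[[314.27541191 185.68925753]] [[283.02640151 161.35773486]]
```

View pics/a4.png

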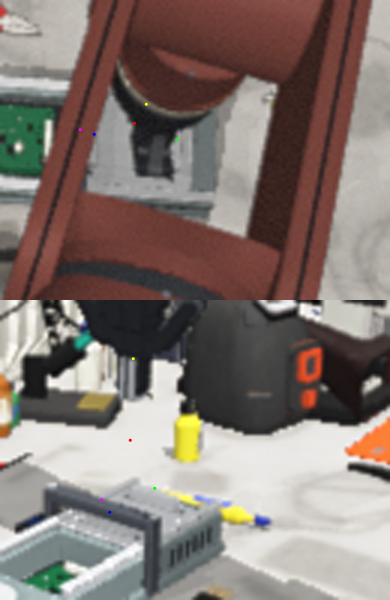

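```bash
python3 - <<'E'
from h import *
from scipy.optimize import least_squares
from bench import robot
c=pickle.load(open("top.pkl","rb"));s=pickle.load(open("scene.pkl","rb"))
for a,b in(((319,203),(283.3,148)),((319,200),(283.3,147)),((320,204),(284,150))):
    r=least_squares(lambda P:np.r_[proj(c,P)[0]-a,proj(s,P)[0]-b],[.55,-.08,.15]);print(r.x.round(4),r.fun.round(1))
o=robot.observe();print(o["ee_pos"],o["joint_positions"])
E
```

```text
[ 0.5247 -0.0793  0.1626] [-4.1 -7.9  9.6  1.4]
[ 0.529  -0.0803  0.1645] [-3.6 -6.9  8.4  1.3]
[ 0.5238 -0.0822  0.1567] [-4.1 -8.1  9.7  1.4]
[ 0.55462694 -0.08283215  0.12313741] [-2.88864091e-01  1.27604941e-01  1.76555261e+00 -2.04808325e-05
  1.24849817e+00 -2.44753779e-01]
```

```bash
python3 - <<'E'
from bench import robot
import cv2,numpy as np
c=robot.capture("top");s=robot.capture("scene")
z=lambda k,u,v,w,h,f:cv2.resize(k["frame"][v:v+h,u:u+w,::-1],(w*f,h*f),interpolation=cv2.INTER_CUBIC)
a=z(s,255,80,80,120,5);b=z(c,295,150,80,120,5)
cv2.imwrite("pics/a5.png",np.hstack([a,b]));
E
```

```text
(no output)
```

View pics/a5.png

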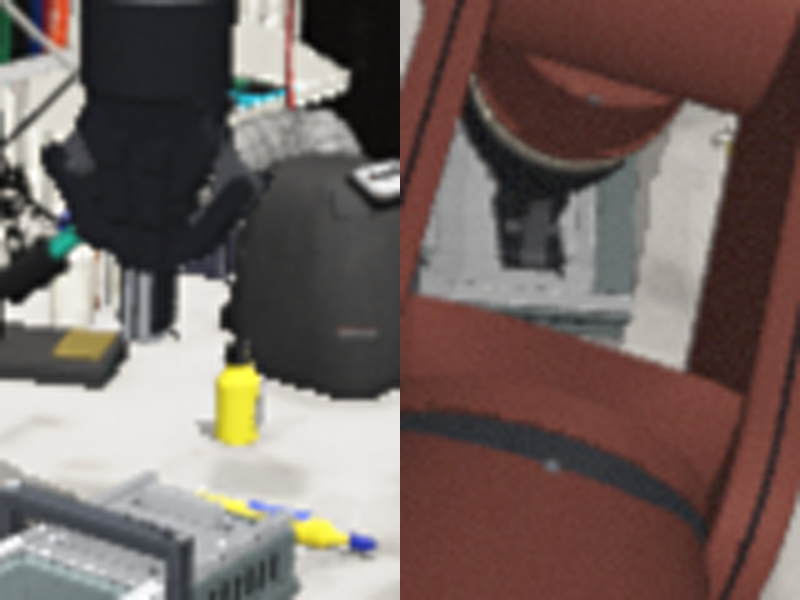

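The scene view shows the shut fingertip at about px (285,148), where the reported TCP should project to (283,161). So the real tip seems to be about 35 mm higher than reported, which would explain passing over the rib. I'll probe down on the plain cover between the ribs to confirm.

Request:
{"method": "step_arm", "body": {
  "travel": [
    [0,0,0.6],
    [0,0,0.6],
    [0,0,0.6],
    [0,0,0.4],
    [0,0,0],
    [0,0,0.1],
    [0,0,0.1],
    [0,0,0],
    [0,0,0],
    [0,0,0]
  ],
  "rot": [
    [0,0,0],
    [0,0,0],
    [0,0,0],
    [0,0,0],
    [0,0,0],
    [0,0,0],
    [0,0,0],
    [0,0,0],
    [0,0,0],
    [0,0,0]
  ],
  "fingers": [255,255,255,255,255,255,255,255,255,255]
}}

```text
clock: 9.35
ee_pos: [0.5548, -0.0829, 0.0515]
eef_rot: [3.141, 0.0, 1.527]
contact_force: [-0.3, 0.1, 0.3]
gripper_width: -0.0001
```

Request:
{"method": "step_arm", "body": {
  "travel": [
    [0,0,0.07],
    [0,0,0],
    [0,0,0],
    [0,0,0],
    [0,0,0],
    [0,0,0],
    [0,0,0],
    [0,0,0],
    [0,0,0],
    [0,0,0]
  ],
  "rot": [
    [0,0,0],
    [0,0,0],
    [0,0,0],
    [0,0,0],
    [0,0,0],
    [0,0,0],
    [0,0,0],
    [0,0,0],
    [0,0,0],
    [0,0,0]
  ],
  "fingers": [255,255,255,255,255,255,255,255,255,255]
}}

```text
clock: 10.6
ee_pos: [0.5546, -0.0829, 0.0491]
eef_rot: [-3.142, -0.0, 1.526]
contact_force: [0.5, -0.1, 0.7]
gripper_width: 0.0001
```

Request:
{"method": "step_arm", "body": {
  "travel": [
    [0,0,0.05],
    [0,0,0.05],
    [0,0,0.05],
    [0,0,0.05],
    [0,0,0.05],
    [0,0,0.05],
    [0,0,0],
    [0,0,0],
    [0,0,0],
    [0,0,0]
  ],
  "rot": [
    [0,0,0],
    [0,0,0],
    [0,0,0],
    [0,0,0],
    [0,0,0],
    [0,0,0],
    [0,0,0],
    [0,0,0],
    [0,0,0],
    [0,0,0]
  ],
  "fingers": [255,255,255,255,255,255,255,255,255,255]
}}

```text
clock: 11.85
ee_pos: [0.5547, -0.0829, 0.0402]
eef_rot: [3.141, -0.0, 1.527]
contact_force: [-0.0, -0.1, 0.2]
gripper_width: -0.0003
```

```bash
python3 go.py; python3 - <<'E'
from bench import robot
import cv2,numpy as np
c=robot.capture("top");s=robot.capture("scene")
z=lambda k,u,v,w,h,f:cv2.resize(k["frame"][v:v+h,u:u+w,::-1],(w*f,h*f),interpolation=cv2.INTER_CUBIC)
a=z(s,240,130,80,80,5);b=z(c,270,150,80,80,5)
cv2.imwrite("pics/a6.png",np.hstack([a,b]));
E
```

```text
boxpos [-0.0005 -0.0396  0.0402] rpy [ 3.141 -0.     1.527] F [-0.  -0.1  0.2] T [-0.   -0.02  0.05] j [-0.29  0.23  1.82  0.    1.09 -0.24] w -0.0003 t 11.85
```

View pics/a6.png

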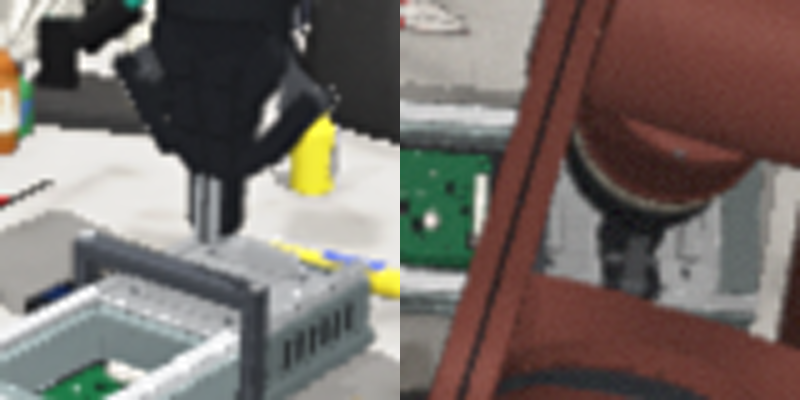

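Confirmed: at a reported z of 0.040 the tip still hangs clear above the cover, with its scene pixel about (283,178). I'll continue the probe.

Request:
{"method": "step_arm", "body": {
  "travel": [
    [0,0,0.1],
    [0,0,0.1],
    [0,0,0.1],
    [0,0,0.1],
    [0,0,0.1],
    [0,0,0.1],
    [0,0,0],
    [0,0,0],
    [0,0,0],
    [0,0,0]
  ],
  "rot": [
    [0,0,0],
    [0,0,0],
    [0,0,0],
    [0,0,0],
    [0,0,0],
    [0,0,0],
    [0,0,0],
    [0,0,0],
    [0,0,0],
    [0,0,0]
  ],
  "fingers": [255,255,255,255,255,255,255,255,255,255]
}}

```text
clock: 13.2
ee_pos: [0.5547, -0.0829, 0.0222]
eef_rot: [3.141, 0.0, 1.527]
contact_force: [0.8, 0.2, 0.3]
gripper_width: 0.0001
```

Request:
{"method": "step_arm", "body": {
  "travel": [
    [0,0,0.06],
    [0,0,0.05],
    [0,0,0],
    [0,0,0],
    [0,0,0],
    [0,0,0],
    [0,0,0],
    [0,0,0],
    [0,0,0],
    [0,0,0]
  ],
  "rot": [
    [0,0,0],
    [0,0,0],
    [0,0,0],
    [0,0,0],
    [0,0,0],
    [0,0,0],
    [0,0,0],
    [0,0,0],
    [0,0,0],
    [0,0,0]
  ],
  "fingers": [255,255,255,255,255,255,255,255,255,255]
}}

```text
clock: 14.45
ee_pos: [0.5546, -0.0829, 0.0188]
eef_rot: [3.142, -0.0, 1.527]
contact_force: [-0.0, -0.5, -0.5]
gripper_width: -0.0002
```

Request:
{"method": "step_arm", "body": {
  "travel": [
    [0,0,0.07],
    [0,0,0],
    [0,0,0],
    [0,0,0],
    [0,0,0],
    [0,0,0],
    [0,0,0],
    [0,0,0],
    [0,0,0],
    [0,0,0]
  ],
  "rot": [
    [0,0,0],
    [0,0,0],
    [0,0,0],
    [0,0,0],
    [0,0,0],
    [0,0,0],
    [0,0,0],
    [0,0,0],
    [0,0,0],
    [0,0,0]
  ],
  "fingers": [255,255,255,255,255,255,255,255,255,255]
}}

```text
clock: 15.7
ee_pos: [0.5546, -0.0829, 0.0167]
eef_rot: [3.142, -0.0, 1.527]
contact_force: [-0.5, -0.2, 0.2]
gripper_width: 0.0002
```

Request:
{"method": "step_arm", "body": {
  "travel": [
    [0,0,0.07],
    [0,0,0],
    [0,0,0],
    [0,0,0],
    [0,0,0],
    [0,0,0],
    [0,0,0],
    [0,0,0],
    [0,0,0],
    [0,0,0]
  ],
  "rot": [
    [0,0,0],
    [0,0,0],
    [0,0,0],
    [0,0,0],
    [0,0,0],
    [0,0,0],
    [0,0,0],
    [0,0,0],
    [0,0,0],
    [0,0,0]
  ],
  "fingers": [255,255,255,255,255,255,255,255,255,255]
}}

```text
clock: 16.95
ee_pos: [0.5546, -0.0829, 0.0146]
eef_rot: [-3.142, -0.0, 1.527]
contact_force: [-0.1, 0.4, 0.2]
gripper_width: 0.0001
```

Request:
{"method": "step_arm", "body": {
  "travel": [
    [0,0,0.08],
    [0,0,0],
    [0,0,0],
    [0,0,0],
    [0,0,0],
    [0,0,0],
    [0,0,0],
    [0,0,0],
    [0,0,0],
    [0,0,0]
  ],
  "rot": [
    [0,0,0],
    [0,0,0],
    [0,0,0],
    [0,0,0],
    [0,0,0],
    [0,0,0],
    [0,0,0],
    [0,0,0],
    [0,0,0],
    [0,0,0]
  ],
  "fingers": [255,255,255,255,255,255,255,255,255,255]
}}

```text
clock: 18.2
ee_pos: [0.5547, -0.0829, 0.0122]
eef_rot: [3.142, 0.0, 1.527]
contact_force: [-0.6, 0.3, -0.8]
gripper_width: -0.0001
```

```bash
python3 go.py; python3 - <<'E'
from bench import robot
from h import *
import cv2
s=robot.capture("scene");P=robot.observe()["ee_pos"]
print(proj(s,[P,P+[0,0,.037]]).round(1))
z=lambda k,u,v,w,h,f:cv2.resize(k["frame"][v:v+h,u:u+w,::-1],(w*f,h*f),interpolation=cv2.INTER_CUBIC)
cv2.imwrite("pics/a7.png",z(s,245,150,80,60,10))
E
```

```text
boxpos [-0.0005 -0.0396  0.0122] rpy [3.142 0.    1.527] F [-0.6  0.3 -0.8] T [ 0.02  0.01 -0.03] j [-0.29  0.27  1.83  0.    1.04 -0.24] w -0.0001 t 18.2
[[281.6 199.8]
 [282.1 187.4]]
```

View pics/a7.png

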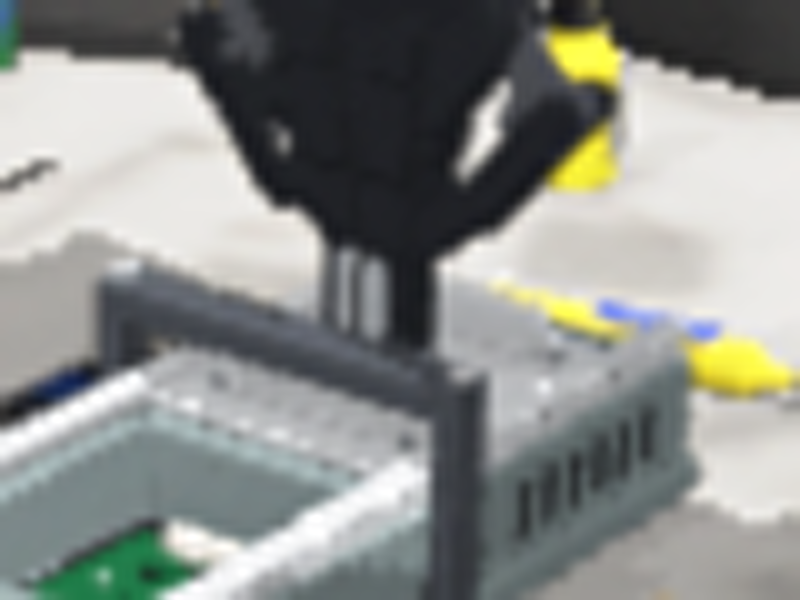

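The fingers are at scene columns about 278–288, with the tip now hidden behind the bridge. The hull sits about 7 mm above the bridge top, so the fingertips really end about 38 mm short of the nominal TCP. I'll work with a reported z of 0.017, which puts the tip near 0.055. Next I lift, go back behind the rear rib and push.

Request:
{"method": "step_arm", "body": {
  "travel": [
    [0,0,-0.5],
    [0,0,-0.6],
    [-0.6,0,0],
    [-0.6,0,0],
    [-0.6,0,0],
    [-0.6,0,0],
    [0,0,0.3],
    [0,0,0.4],
    [0,0,0.24],
    [0,0,0]
  ],
  "rot": [
    [0,0,0],
    [0,0,0],
    [0,0,0],
    [0,0,0],
    [0,0,0],
    [0,0,0],
    [0,0,0],
    [0,0,0],
    [0,0,0],
    [0,0,0]
  ],
  "fingers": [255,255,255,255,255,255,255,255,255,255]
}}

```text
clock: 19.5
ee_pos: [0.5505, -0.1538, 0.0156]
eef_rot: [-3.139, -0.001, 1.527]
contact_force: [-0.7, -0.1, 0.4]
gripper_width: -0.0001
```

Request:
{"method": "step_arm", "body": {
  "travel": [
    [0.2,0,0],
    [0.2,0,0],
    [0.2,0,0],
    [0.2,0,0],
    [0.2,0,0],
    [0.2,0,0],
    [0.2,0,0],
    [0.2,0,0],
    [0.2,0,0],
    [0.2,0,0]
  ],
  "rot": [
    [0,0,0],
    [0,0,0],
    [0,0,0],
    [0,0,0],
    [0,0,0],
    [0,0,0],
    [0,0,0],
    [0,0,0],
    [0,0,0],
    [0,0,0]
  ],
  "fingers": [255,255,255,255,255,255,255,255,255,255]
}}

```text
clock: 20.75
ee_pos: [0.5542, -0.0945, 0.017]
eef_rot: [3.141, 0.0, 1.527]
contact_force: [1.6, -3.9, 2.1]
gripper_width: -0.0003
```

```bash
python3 go.py 0 -.028 .017; cat > cov.py <<'E'
# classify along box centreline offset x=-20..: sample scene/top brightness profile
from bench import robot
from h import *
import cv2
p=np.load("p.npy");k=robot.capture("scene");k0=pickle.load(open("scene.pkl","rb"))
g=lambda k,P:cv2.remap(k["frame"],*[a.astype(np.float32).reshape(-1,1) for a in proj(k,P).T],cv2.INTER_LINEAR).reshape(-1,3)
ys=np.arange(.014,.105,.006)
B=np.c_[0*ys+.0,ys,0*ys+.05];P=box(p,B)
print("y",(ys*1e3).astype(int).tolist());print("then",g(k0,P).astype(int).sum(1).tolist());print("now ",g(k,P).astype(int).sum(1).tolist())
E
python3 cov.py
```

```text
target [ 0.5557 -0.0713  0.017 ] units [0.78 0.02 0.  ]
boxpos [-0.0005 -0.0513  0.017 ] rpy [3.141 0.    1.527] F [ 1.6 -3.9  2.1] T [-0.63 -0.25  0.02] j [-0.31  0.27  1.83  0.    1.05 -0.26] w -0.0003 t 20.75
y [14, 20, 26, 32, 38, 44, 50, 56, 62, 68, 74, 80, 86, 92, 98, 104]
then [519, 495, 416, 365, 370, 372, 371, 350, 378, 378, 378, 378, 383, 380, 384, 385]
now  [738, 697, 602, 573, 603, 729, 741, 675, 391, 307, 306, 307, 310, 325, 396, 400]
```

Contact: 3.9 N of drag, and the cover's front edge is now at box y of about +56 mm. I'll continue to the limit, then lift.

Request:
{"method": "step_arm", "body": {
  "travel": [
    [0.19,0,0],
    [0.19,0,0],
    [0.19,0,0],
    [0.18,0,0],
    [0,0,0],
    [-0.2,0,0],
    [0,0,-0.6],
    [0,0,-0.8],
    [0,0,-0.8],
    [0,0,-0.6]
  ],
  "rot": [
    [0,0,0],
    [0,0,0],
    [0,0,0],
    [0,0,0],
    [0,0,0],
    [0,0,0],
    [0,0,0],
    [0,0,0],
    [0,0,0],
    [0,0,0]
  ],
  "fingers": [255,255,255,255,255,255,255,255,255,255]
}}

```text
clock: 22.05
ee_pos: [0.5554, -0.0786, 0.1033]
eef_rot: [3.14, 0.0, 1.526]
contact_force: [0.4, -0.2, 0.6]
gripper_width: 0.0001
```

```bash
python3 go.py 0 .030 .10; python3 cov.py
```

```text
target [ 0.5584 -0.0133  0.1   ] units [2.18 0.   0.11]
boxpos [ 0.     -0.0353  0.1033] rpy [3.14  0.    1.526] F [ 0.4 -0.2  0.6] T [ 0.07  0.02 -0.04] j [-0.28  0.15  1.78  0.    1.21 -0.24] w 0.0001 t 22.05
y [14, 20, 26, 32, 38, 44, 50, 56, 62, 68, 74, 80, 86, 92, 98, 104]
then [519, 495, 416, 365, 370, 372, 371, 350, 378, 378, 378, 378, 383, 380, 384, 385]
now  [732, 738, 737, 733, 739, 688, 594, 567, 615, 730, 738, 603, 339, 301, 306, 308]
```

Request:
{"method": "step_arm", "body": {
  "travel": [
    [0.73,0,0],
    [0.73,0,0],
    [0.72,0,0],
    [0,0,0.7],
    [0,0,0.7],
    [0,0,0.7],
    [0,0,0.5],
    [0,0,0.22],
    [0,0,0],
    [0,0,0]
  ],
  "rot": [
    [0,0,0],
    [0,0,0],
    [0,0,0],
    [0,0,0],
    [0,0,0],
    [0,0,0],
    [0,0,0],
    [0,0,0],
    [0,0,0],
    [0,0,0]
  ],
  "fingers": [255,255,255,255,255,255,255,255,255,255]
}}

```text
clock: 23.35
ee_pos: [0.5585, -0.0132, 0.0173]
eef_rot: [3.14, 0.0, 1.527]
contact_force: [0.1, 0.6, -0.2]
gripper_width: 0.0
```

```bash
python3 go.py 0 .075 .018
```

```text
target [0.5604 0.0316 0.018 ] units [ 1.5  -0.   -0.03]
boxpos [0.0001 0.0301 0.0173] rpy [3.14  0.    1.527] F [ 0.1  0.6 -0.2] T [-0.   -0.03  0.04] j [-0.16  0.26  1.84  0.    1.05 -0.12] w 0.0 t 23.35
```

Request:
{"method": "step_arm", "body": {
  "travel": [
    [0.2,0,0],
    [0.2,0,0],
    [0.2,0,0],
    [0.2,0,0],
    [0.2,0,0],
    [0.2,0,0],
    [0.1,0,0],
    [0.08,0,0],
    [0.04,0,0],
    [0,0,0]
  ],
  "rot": [
    [0,0,0],
    [0,0,0],
    [0,0,0],
    [0,0,0],
    [0,0,0],
    [0,0,0],
    [0,0,0],
    [0,0,0],
    [0,0,0],
    [0,0,0]
  ],
  "fingers": [255,255,255,255,255,255,255,255,255,255]
}}

```text
clock: 24.6
ee_pos: [0.5594, 0.0297, 0.0162]
eef_rot: [-3.141, -0.0, 1.526]
contact_force: [0.9, -2.2, 0.9]
gripper_width: 0.0002
```

```bash
python3 go.py 0 .075 .018; python3 cov.py
```

```text
target [0.5604 0.0316 0.018 ] units [ 0.07  0.03 -0.06]
boxpos [-0.001   0.073   0.0162] rpy [-3.141 -0.     1.526] F [ 0.9 -2.2  0.9] T [-0.28 -0.2  -0.02] j [-0.09  0.26  1.83  0.    1.05 -0.04] w 0.0002 t 24.6
y [14, 20, 26, 32, 38, 44, 50, 56, 62, 68, 74, 80, 86, 92, 98, 104]
then [519, 495, 416, 365, 370, 372, 371, 350, 378, 378, 378, 378, 383, 380, 384, 385]
now  [507, 499, 518, 533, 537, 509, 411, 297, 411, 706, 724, 626, 583, 603, 724, 746]
```

Request:
{"method": "step_arm", "body": {
  "travel": [
    [0.03,0,0],
    [0.03,0,0],
    [0.03,0,0],
    [0.03,0,0],
    [0,0,0],
    [0,0,0],
    [0,0,0],
    [0,0,0],
    [0,0,0],
    [0,0,0]
  ],
  "rot": [
    [0,0,0],
    [0,0,0],
    [0,0,0],
    [0,0,0],
    [0,0,0],
    [0,0,0],
    [0,0,0],
    [0,0,0],
    [0,0,0],
    [0,0,0]
  ],
  "fingers": [255,255,255,255,255,255,255,255,255,255]
}}

```text
clock: 25.9
ee_pos: [0.5593, 0.0311, 0.0162]
eef_rot: [-3.141, 0.003, 1.527]
contact_force: [-0.4, -9.6, 0.6]
gripper_width: -0.0001
```

The arm is commanded 2 mm past and held at 9.6 N with box y at 74 mm, which is exactly the home value, so the cover is on its stop. I'll back off, lift and turn to the key.

Request:
{"method": "step_arm", "body": {
  "travel": [
    [-0.2,0,0],
    [-0.1,0,-0.3],
    [0,0,-0.8],
    [0,0,-0.8],
    [0,0,-0.8],
    [0,0,-0.1],
    [0,0,0],
    [0,0,0],
    [0,0,0],
    [0,0,0]
  ],
  "rot": [
    [0,0,0],
    [0,0,0],
    [0,0,0],
    [0,0,0],
    [0,0,-0.98],
    [0,0,-0.98],
    [0,0,-0.98],
    [0,0,-0.98],
    [0,0,-0.98],
    [0,0,-0.98]
  ],
  "fingers": [255,255,255,255,255,255,120,120,120,120]
}}

```text
clock: 27.15
ee_pos: [0.5593, 0.0247, 0.101]
eef_rot: [3.141, -0.0, 2.352]
contact_force: [0.3, 0.5, 0.7]
gripper_width: 0.0454
```

Request:
{"method": "step_arm", "body": {
  "travel": [
    [0,0,0],
    [0,0,0],
    [0,0,0],
    [0,0,0],
    [0,0,0],
    [0,0,0],
    [0,0,0],
    [0,0,0],
    [0,0,0],
    [0,0,0]
  ],
  "rot": [
    [0,0,-0.99],
    [0,0,-0.99],
    [0,0,-0.99],
    [0,0,0],
    [0,0,0],
    [0,0,0],
    [0,0,0],
    [0,0,0],
    [0,0,0],
    [0,0,0]
  ],
  "fingers": [120,120,120,120,120,120,120,120,120,120]
}}

```text
clock: 28.4
ee_pos: [0.5594, 0.0241, 0.1004]
eef_rot: [-3.142, -0.0, 2.762]
contact_force: [0.2, -0.0, 0.3]
gripper_width: 0.0453
```

```bash
python3 go.py 0 .152 .1; python3 cov.py
```

```text
target [0.5639 0.1085 0.1   ] units [0.9  2.67 0.01]
boxpos [-0.0007  0.0674  0.1004] rpy [-3.142 -0.     2.762] F [ 0.2 -0.   0.3] T [-0.04  0.02 -0.05] j [-0.1   0.15  1.79  0.    1.21 -1.29] w 0.0453 t 28.4
y [14, 20, 26, 32, 38, 44, 50, 56, 62, 68, 74, 80, 86, 92, 98, 104]
then [519, 495, 416, 365, 370, 372, 371, 350, 378, 378, 378, 378, 383, 380, 384, 385]
now  [538, 530, 518, 564, 570, 569, 612, 728, 723, 735, 727, 639, 579, 584, 708, 742]
```

Request:
{"method": "step_arm", "body": {
  "travel": [
    [0.3,0.89,0],
    [0.3,0.89,0],
    [0.3,0.89,0],
    [0,0,0.5],
    [0,0,0.5],
    [0,0,0.5],
    [0,0,0.5],
    [0,0,0.4],
    [0,0,0.2],
    [0,0,0]
  ],
  "rot": [
    [0,0,-0.06],
    [0,0,0],
    [0,0,0],
    [0,0,0],
    [0,0,0],
    [0,0,0],
    [0,0,0],
    [0,0,0],
    [0,0,0],
    [0,0,0]
  ],
  "fingers": [120,120,120,120,120,120,120,120,120,120]
}}

```text
clock: 29.7
ee_pos: [0.5632, 0.1085, 0.0219]
eef_rot: [-3.141, -0.001, 2.771]
contact_force: [0.4, 0.2, -0.3]
gripper_width: 0.0453
```

Request:
{"method": "step_arm", "body": {
  "travel": [
    [0,0,0],
    [0,0,0],
    [0,0,0],
    [0,0,0],
    [0,0,0],
    [0,0,0],
    [0,0,0],
    [0,0,0],
    [0,0,0],
    [0,0,0]
  ],
  "rot": [
    [0,0,0],
    [0,0,0],
    [0,0,0],
    [0,0,0],
    [0,0,0],
    [0,0,0],
    [0,0,0],
    [0,0,0],
    [0,0,0],
    [0,0,0]
  ],
  "fingers": [255,255,255,255,255,255,255,255,255,255],
  "newtons": 40
}}

```text
clock: 30.95
ee_pos: [0.5643, 0.1093, 0.0233]
eef_rot: [3.14, 0.001, 2.771]
contact_force: [0.2, 4.8, 4.4]
gripper_width: 0.0078
```

```bash
python3 go.py 0 .152 .022
```

```text
target [0.5639 0.1085 0.022 ] units [ 0.   -0.03  0.04]
boxpos [0.0004 0.1527 0.0233] rpy [3.140e+00 1.000e-03 2.771e+00] F [0.2 4.8 4.4] T [ 0.82 -0.08 -0.07] j [ 0.05  0.28  1.79  0.    1.07 -1.15] w 0.0078 t 30.95
```

Gripped at 7.8 mm. I'll shift slightly to relieve the side force and wind clockwise.

Request:
{"method": "step_arm", "body": {
  "travel": [
    [-0.02,0.04,-0.03],
    [0,0,0],
    [0,0,0],
    [0,0,0],
    [0,0,0],
    [0,0,0],
    [0,0,0],
    [0,0,0],
    [0,0,0],
    [0,0,0]
  ],
  "rot": [
    [0,0,0],
    [0,0,0.5],
    [0,0,0.7],
    [0,0,0.8],
    [0,0,0.8],
    [0,0,0.8],
    [0,0,0.8],
    [0,0,0.8],
    [0,0,0.8],
    [0,0,0.5]
  ],
  "fingers": [255,255,255,255,255,255,255,255,255,255],
  "newtons": 50
}}

```text
clock: 32.2
ee_pos: [0.5653, 0.1103, 0.0234]
eef_rot: [3.139, -0.001, 1.861]
contact_force: [3.8, 7.4, -0.7]
gripper_width: 0.0078
```

```bash
python3 go.py 0 .152 .022
```

```text
target [0.5639 0.1085 0.022 ] units [-0.04 -0.06  0.05]
boxpos [0.0013 0.1538 0.0234] rpy [ 3.139e+00 -1.000e-03  1.861e+00] F [ 3.8  7.4 -0.7] T [ 1.1  -0.54  0.13] j [ 0.06  0.28  1.79  0.    1.07 -0.24] w 0.0078 t 32.2
```

Request:
{"method": "step_arm", "body": {
  "travel": [
    [0.04,0.04,0],
    [0,0,0],
    [0,0,0],
    [0,0,0],
    [0,0,0],
    [0,0,0],
    [0,0,0],
    [0,0,0],
    [0,0,0],
    [0,0,0]
  ],
  "rot": [
    [0,0,0.5],
    [0,0,0.8],
    [0,0,0.8],
    [0,0,0.8],
    [0,0,0.8],
    [0,0,0.8],
    [0,0,0.8],
    [0,0,0.8],
    [0,0,0.8],
    [0,0,0.6]
  ],
  "fingers": [255,255,255,255,255,255,255,255,255,255]
}}

```text
clock: 33.45
ee_pos: [0.5671, 0.11, 0.0234]
eef_rot: [3.138, -0.002, 0.813]
contact_force: [6.8, 1.2, -3.3]
gripper_width: 0.0076
```

```bash
python3 go.py 0 .152 .022
```

```text
target [0.5639 0.1085 0.022 ] units [-0.11 -0.04  0.05]
boxpos [0.0031 0.1536 0.0234] rpy [ 3.138e+00 -2.000e-03  8.130e-01] F [ 6.8  1.2 -3.3] T [ 0.1  -1.03  0.07] j [ 0.06  0.29  1.79 -0.    1.07  0.81] w 0.0076 t 33.45
```

Request:
{"method": "step_arm", "body": {
  "travel": [
    [0.03,0.03,0],
    [0,0,0],
    [0,0,0],
    [0,0,0],
    [0,0,0],
    [0,0,0],
    [0,0,0],
    [0,0,0],
    [0,0,0],
    [0,0,0]
  ],
  "rot": [
    [0,0,0.5],
    [0,0,0.8],
    [0,0,0.8],
    [0,0,0.8],
    [0,0,0.8],
    [0,0,0.8],
    [0,0,0.8],
    [0,0,0.5],
    [0,0,0.3],
    [0,0,0]
  ],
  "fingers": [255,255,255,255,255,255,255,255,255,255]
}}

```text
clock: 34.7
ee_pos: [0.5676, 0.1087, 0.0234]
eef_rot: [3.138, -0.002, -0.036]
contact_force: [3.0, -4.4, 0.0]
gripper_width: 0.0074
```

```bash
python3 go.py 0 .152 .022
```

```text
target [0.5639 0.1085 0.022 ] units [-0.12  0.01  0.04]
boxpos [0.0037 0.1523 0.0234] rpy [ 3.138e+00 -2.000e-03 -3.600e-02] F [ 3.  -4.4  0. ] T [-0.7  -0.56 -0.  ] j [ 0.05  0.29  1.78 -0.    1.07  1.66] w 0.0074 t 34.7
```

Request:
{"method": "step_arm", "body": {
  "travel": [
    [0,0,0],
    [0,0,0],
    [0,0,0],
    [0,0,0],
    [0,0,0],
    [0,0,0],
    [0,0,0],
    [0,0,0],
    [0,0,0],
    [0,0,0]
  ],
  "rot": [
    [0,0,0.3],
    [0,0,0.3],
    [0,0,0.3],
    [0,0,0.3],
    [0,0,0],
    [0,0,0],
    [0,0,0],
    [0,0,0],
    [0,0,0],
    [0,0,0]
  ],
  "fingers": [255,255,255,255,255,255,255,255,255,255]
}}

```text
clock: 35.95
ee_pos: [0.5677, 0.1085, 0.0234]
eef_rot: [3.138, -0.003, -0.2]
contact_force: [3.2, -5.0, 1.1]
gripper_width: 0.0077
```

```bash
python3 go.py 0 .152 .022
```

```text
target [0.5639 0.1085 0.022 ] units [-0.12  0.02  0.05]
boxpos [0.0037 0.1521 0.0234] rpy [ 3.138e+00 -3.000e-03 -2.000e-01] F [ 3.2 -5.   1.1] T [-0.84 -0.6   1.38] j [ 0.06  0.29  1.78 -0.01  1.07  1.83] w 0.0077 t 35.95
```

There is 1.38 N m against the stop, so the key is fully wound. I'll release and lift.

Request:
{"method": "step_arm", "body": {
  "travel": [
    [0,0,0],
    [0,0,0],
    [0,0,0],
    [0,0,0],
    [0,0,0],
    [0,0,-0.5],
    [0,0,-0.8],
    [0,0,-0.8],
    [0,0,-0.8],
    [0,0,-0.8]
  ],
  "rot": [
    [0,0,0],
    [0,0,0],
    [0,0,0],
    [0,0,0],
    [0,0,0],
    [0,0,0],
    [0,0,0],
    [0,0,0],
    [0,0,0],
    [0,0,0]
  ],
  "fingers": [110,110,110,110,110,110,110,110,110,110]
}}

```text
clock: 37.2
ee_pos: [0.5669, 0.111, 0.1365]
eef_rot: [-3.141, -0.001, -0.203]
contact_force: [0.3, -1.3, 0.8]
gripper_width: 0.0485
```

Request:
{"method": "step_arm", "body": {
  "travel": [
    [-0.8,0.8,-0.5],
    [-0.8,0.8,-0.5],
    [-0.8,0.8,0],
    [-0.8,0.8,0],
    [-0.8,0.8,0],
    [0,0.8,0],
    [0,0.8,0],
    [0,0.8,0],
    [0,0,0],
    [0,0,0]
  ],
  "rot": [
    [0,0,0],
    [0,0,0],
    [0,0,0],
    [0,0,0],
    [0,0,0],
    [0,0,0],
    [0,0,0],
    [0,0,0],
    [0,0,0],
    [0,0,0]
  ],
  "fingers": [110,110,110,110,110,110,110,110,110,110]
}}

```text
clock: 38.45
ee_pos: [0.4105, -0.0525, 0.165]
eef_rot: [-3.141, -0.001, -0.204]
contact_force: [-0.0, 0.7, -0.4]
gripper_width: 0.0483
```

```bash
python3 go.py; python3 - <<'E'
from bench import robot
import cv2,numpy as np
c=robot.capture("top");s=robot.capture("scene")
z=lambda k,u,v,w,h,f:cv2.resize(k["frame"][v:v+h,u:u+w,::-1],(w*f,h*f),interpolation=cv2.INTER_CUBIC)
cv2.imwrite("pics/a8.png",np.vstack([z(c,180,130,200,75,4),z(s,180,165,200,75,4)]))
E
```

```text
boxpos [-0.1459 -0.0158  0.165 ] rpy [-3.141e+00 -1.000e-03 -2.040e-01] F [-0.   0.7 -0.4] T [-0.01 -0.01  0.  ] j [-0.32 -0.29  2.08  0.    1.36  1.46] w 0.0483 t 38.45
```

View pics/a8.png

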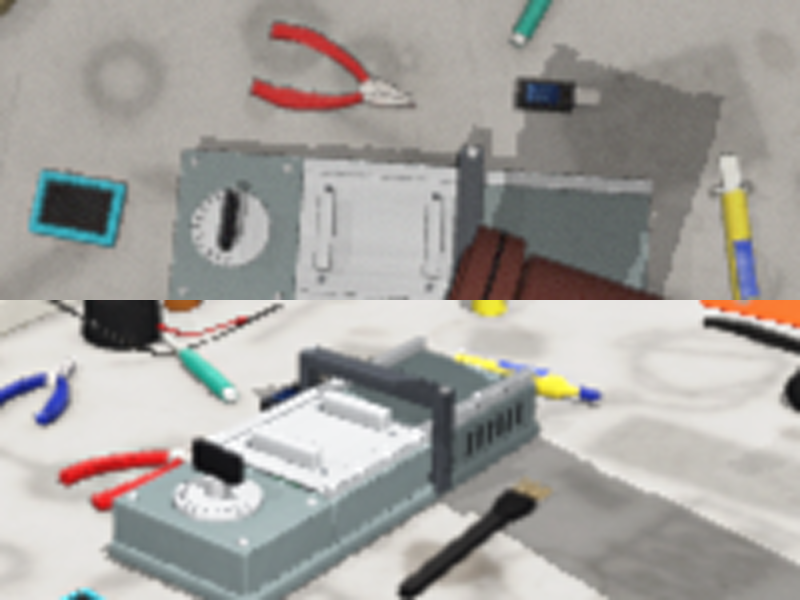

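The final picture shows the cover against the timer block with the compartment shut. The wing, from px (225,245) to (232,195), is about 0.06 rad past the half turn. The bystanders in view look undisturbed, and the arm is clear.

```bash
python3 -c "
from bench import robot; print(robot.finish_job())"
```

```text
the job is handed in; nothing more can be done
None
```

The compartment is shut with the cover against its stop, the timer is wound to its stop, and the job was handed in at about 38.5 s of the 72 s allowed. No verdict is reported.

**What I did:** I pushed the cover by its rear rib up to the bridge. From beyond the bridge I pushed the front rib until the cover met its stop. Then I gripped the key, wound it clockwise about 2.9 rad in one turn, let go and moved the arm away.

**Last checks:**
- **Cover:** it held against a 9.6 N push, with the tool at the position I had worked out for home. The last picture shows the compartment closed up to the timer block.
- **Key:** it resisted with 1.38 N m at the stop. After release the wing reads about 3.2 rad in the picture, good to about 0.1 rad.
- **Robot:** the last force reading was near zero, so it was touching nothing.
- **Bystanders:** the brush, cutters, meter, chip box and syringe look undisturbed. I judged this by eye only and did not measure it.

**What disagreed:** the visible fingertips ended about 38 mm short of the reported TCP. My first push therefore passed over the rib without touching it. I found the offset from the camera and a downward probe, then lowered all later heights to allow for it.

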